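# Unlock the spirits chest and hold the key turned

## Robot

A 7-joint arm with a two-finger parallel gripper is mounted at the origin on a cart in front of the work surface, level with it; the furniture and walls round the work are solid. World frame = base frame: x ahead of the robot, y to its left, z up, the work surface at z = 0. Lengths are in m, angles in rad, forces in N, time in s.
With the tool pointing down it reaches from about 0.375 to 0.925 m from the base axis. Payload 3.1 kg.
Tool frame: the origin (TCP) lies between the finger pads; the fingertips stand 19 mm ahead of it and the grasp point (between the pads) is the TCP; z points along the fingers, y is the direction in which the jaws open and shut (so a half turn about z gives the same grasp; the last joint's range is limited). The gripper opens to 85 mm and grips with 20 to 120 N. Pads are 22 mm wide; open, the fingers measure 114 mm over their backs; the gripper's body (76 mm by 85 mm) begins 54 mm behind the grasp point. The pads swing forward as they close: fully open they stand 13 mm farther back than shut.
Start: joints at [-1.412, 0.383, 0.044, 1.598, -0.018, 1.161, -0.05], TCP at [0.165, 0.629, 0.25] pointing down, gripper open.
Joint ranges: [-2.61, 2.61], [-0.41, 2.15], [-1.48, 1.57], [0, 2.5], [-1.57, 4.71], [0.05, 1.97], [-2.85, 2.85]. Speed limits (rad/s): [2.79, 2.79, 3.14, 3.14, 3.14, 3.14, 3.14].

## Interface

Orientations are given as a unit quaternion [x, y, z, w].
In Python, from bench import move_ptp, movel, move_j, move_gripper, pause, inverse_kinematics, read_camera, camera_params, MotionError, sign_off, look_for, tip_of, read_time_s, read_qpos, read_joint_vel, read_effort, read_eef_pos, read_tcp_rot, read_ft_force, read_ft_torque, read_finger_gap gives the robot as it stands. Calls block until the motion is done:
- move_ptp(position, orientation): joint-space move of the TCP to a pose.
- movel(position, orientation=None, speed=0.15): straight line of the TCP; orientation=None keeps the orientation; speed is the mean speed in m/s.
- move_j(angles): joint-space move.
- move_gripper(opening, effort=None): finger opening in m; effort is the grip in N (None keeps the last); returns when the fingers have stopped.
- pause(seconds).
- inverse_kinematics(position, orientation): joint angles nearest the present ones, or None.
- read_camera(name): name is "scene" or "side" or "wrist"; returns the picture (420x560x3 uint8, red, green, blue); there is no depth.
- camera_params(name): a dict with "K" (3x3 intrinsics, pixels), "camera_from_world" (4x4, takes a point from world to camera coordinates). Camera axes: x right, y down, z forward; pixel columns grow to the right and rows downward; lengths in m; the calibration is good to about 2 mm. The wrist camera is an equidistant fisheye: a pixel r from the principal point sees the ray r / f radians off the axis. A picture is of the moment at which its call begins: read the wrist's pose just before it. camera_params takes no time and is no camera call; for the wrist camera it gives the pose at the moment of the call.
A pose or a line that the arm cannot do raises MotionError and nothing moves.
- sign_off(): hands the job in, once; it reports no verdict.
Trained networks look in the newest picture that a camera, given by its name, has taken for a name from the list of things; names that differ only in an ending like _2 or _b are one class to them, and where a whole thing is asked for, a point or a joint stands for the part that bears it (a point fixed in the world has none). Each returns a list of dicts, best first, with "confidence" (0 to 1); they miss things now and then, are a little off and sometimes report something else, mostly with a low value. They report only what shows in the picture. A call takes as long as a camera call.
- look_for(camera, name): "at" ([column, row] in pixels, amid what is visible of it).
- tip_of(camera, name): "at" ([column, row] in pixels: a listed point, or the origin of a listed thing).
Readings, each from a call of its own:
- read_time_s(): time.
- read_qpos(): joint angles.
- read_joint_vel(): joint speeds.
- read_effort(): joint torques, N m.
- read_eef_pos(): TCP position.
- read_tcp_rot(): TCP orientation.
- read_ft_force(): force on the tool from outside, world axes, zero at the start.
- read_ft_torque(): the same for the moment, N m.
- read_finger_gap(): finger opening in m.
Only numpy, scipy, OpenCV 4.12 (cv2) and the standard library are available. Lean on these libraries where they do the work, as an engineer would, in place of code of your own. Each camera call takes 0.05 s, during which the arm holds its last target. There are 200 camera calls.

## Task

Draw the key (the one with the flat, pierced bow) up out of its wooden cup, leaving the ball-headed stirrer in the other cup, and push it straight down into the keyhole on top of the wooden spirits chest, working it past the sticky pins until its collar sits on the lock plate. Only then turn it a full quarter turn clockwise, seen from above, to draw the bolt, and hold it there: the lock springs back, so finish with the gripper still holding the key upright, fully home and turned. Leave the other things on the worktop where they are.

Things in the scene. Friction and masses are not known exactly. Their poses are not given: they have to be found in the camera images.
- key_bow (a point): Centre of the flat bow (grip) of the loose steel key, 95 mm above the key's tip. Key axes: z along the shank from tip to bow, x across the width of bow and blade, y across their thickness. Bow 26 (x) x 7 (y) x 34 (z) mm with a 10 x 12 mm hole through it. Half a turn about z makes no difference: the key works either way round.
- key_tip (a point): Lower end of the key's blade, on its axis, with the key's axes. Blade flat, 16 (x) x 5 (y) mm for 26 mm up from the tip, rounded at the tip; then a 5 mm round shank. The underside of the round stop collar (30 mm across, 4 mm thick) is 45 mm above the tip.
- key: The whole key, 112 mm long, 70 g, origin at its tip. At the start it stands upright in cup_1 with its collar on the rim (bow centre 110 mm above the worktop), yaw within about 1 rad of the world's x axis.
- chest: Fixed dark wooden spirits chest, 120 (x) x 180 (y) x 70 (z) mm, origin under its centre, z up. Steel lock plate 60 x 60 mm on its -y half, lifting lid on its +y half (stays shut). Bolt, guides and lid knob stand less than 20 mm above the plate, on the +y side, the nearest 30 mm from the keyhole's centre.
- keyhole (a point): Centre of the keyhole in the top face of the lock plate, 70 mm above the worktop, axes as the chest. Slot 19 mm along x, 8.5 mm along y, with a 3 mm bevel at the mouth, through 13 mm of fixed plate. The key goes in blade down, its x along the slot's x, and stops 45 mm deep with its collar on the plate (bow centre 50 mm above the plate).
- barrel (a joint): Angle (rad) of the lock barrel below the plate: 0 at rest, positive clockwise seen from above, stop at 1.5; a spring turns it back (0.03 N m at 0, 0.12 at 1.5). Its slot is 20 x 7 mm, 13 to 50 mm down; the barrel lags the key by up to 0.13 rad. Two pairs of sticky sprung pins pinch the blade 26 and 34 mm down: push firmly (about 10 N), or wiggle. The key can turn only when over 40 mm deep.
- bolt (a joint): Travel in m of the flat steel bolt on top of the chest, driven by the barrel (8 mm per rad): 0 = shot through the keeper on the lid, 0.012 = fully drawn towards the lock.
- cup_1_mouth (a point): Centre of the mouth of the fixed round wooden cup that holds the key, 60 mm above the worktop; the cup is 62 mm across at most, its bore 19 mm wide and 54 mm deep.
- cup_2_mouth (a point): The same point of the second, equal cup, which holds the stirrer.
- stirrer_head (a point): Centre of the 24 mm ball head of the steel stirrer standing in cup_2, about 121 mm above the worktop; a 6 mm rod with a 30 mm collar on the rim. Not to be used.
- lime: A loose lime, 60 x 48 x 48 mm, bystander.
- cork: A loose upright cork, 23 mm diameter, 43 mm high, bystander.

How it is judged:
By the outcome, as a careful person would: the job done as asked, in the order asked, and still so for the second after the job is handed in, while the arm keeps its last pose, push and grip.
It also fails if it takes over 58 s, if anything falls off the work surface, if the arm or the gripper's body presses on something with over 40 N, if the wrist force passes 120 N, or if a joint passes its speed limit or range.

## Working session

There is one attempt and no reset: what is moved stays moved. The work goes in short steps, each a Python script; the robot and the scene stay as the last script left them, time stands still between calls to the robot, and variables do not carry over. Pictures are saved under pics/ and viewed, about 8 in all and at most 12, crops included, and the job is handed in when it is done.

```bash
mkdir -p pics; ls; cat > h.py <<'E'
from bench import *
import numpy as np, cv2
from scipy.spatial.transform import Rotation as R
def snap(c,fn=None):
    p=camera_params(c); im=read_camera(c)
    if fn: cv2.imwrite('pics/'+fn,im[:,:,::-1])
    return p,im
def proj(p,X):
    T=np.array(p['camera_from_world']);K=np.array(p['K']);x=T[:3,:3]@X+T[:3,3];x=K@x;return x[:2]/x[2]
def ray(p,uv,fish=False):
    T=np.array(p['camera_from_world']);K=np.array(p['K'])
    a=np.array([(uv[0]-K[0,2])/K[0,0],(uv[1]-K[1,2])/K[1,1]])
    if fish:
        t=np.hypot(*a); d=np.array([*(a/max(t,1e-9)*np.sin(t)),np.cos(t)])
    else: d=np.array([*a,1.])
    d=T[:3,:3].T@d; o=-T[:3,:3].T@T[:3,3]; return o,d/np.linalg.norm(d)
def atz(p,uv,z,fish=False):
    o,d=ray(p,uv,fish); return o+d*(z-o[2])/d[2]
def down(yaw): # tool z down, tool y axis at world angle yaw
    y=np.array([np.cos(yaw),np.sin(yaw),0]);z=np.array([0,0,-1.]);x=np.cross(y,z)
    return R.from_matrix(np.array([x,y,z]).T).as_quat()
E
python3 - <<'E'
from h import *
Z=dict(key_bow=.11,key_tip=.015,keyhole=.07,cup_1_mouth=.06,stirrer_head=.121,chest=0,lime=.024,cork=.0)
ims=[]
for c in("scene","side","wrist"):
    p,im=snap(c,c+'0.png')
    for n,z in Z.items():
        for d in tip_of(c,n)[:3]:
            if d['confidence']>.25: print(c,n,np.round(d['at'],1),round(d['confidence'],2),np.round(atz(p,d['at'],z,c=='wrist'),3))
    ims.append(im)
    print(c,np.round(ray(p,(280,210))[0],3))
print(read_time_s(),read_tcp_rot(),read_ft_force())
E
```

```text
pics
scene key_bow [234.  236.9] 0.71 [0.449 0.152 0.11 ]
scene keyhole [356.8 203.9] 0.9 [ 0.454 -0.162  0.07 ]
scene cup_1_mouth [236.7 257.2] 0.56 [0.448 0.149 0.06 ]
scene stirrer_head [122.2 256.7] 0.79 [0.488 0.343 0.121]
scene chest [334.5 235.2] 0.88 [ 0.458 -0.109  0.   ]
scene lime [296.2 284.3] 0.69 [0.358 0.072 0.024]
scene lime [354.1 205. ] 0.31 [ 0.502 -0.206  0.024]
scene cork [254.3 226.1] 0.75 [0.583 0.029 0.   ]
scene [-0.083  0.426  0.584]
side key_bow [235.7 181.5] 0.48 [0.451 0.148 0.11 ]
side key_tip [239.6 203. ] 0.68 [0.474 0.186 0.015]
side keyhole [312.2 290.1] 0.76 [ 0.449 -0.169  0.07 ]
side keyhole [238.1 214.7] 0.71 [0.426 0.087 0.07 ]
side cup_1_mouth [236.2 198.8] 0.65 [0.451 0.151 0.06 ]
side cup_1_mouth [237.1 180.2] 0.44 [0.484 0.215 0.06 ]
side stirrer_head [216.9 132. ] 0.5 [0.496 0.346 0.121]
side chest [298.5 294.9] 0.68 [ 0.455 -0.116  0.   ]
side lime [223.9 255.2] 0.62 [0.365 0.034 0.024]
side cork [313.  289.6] 0.69 [ 0.487 -0.118  0.   ]
side cork [309.4 232.4] 0.66 [0.572 0.03  0.   ]
side [ 0.1   -0.661  0.745]
wrist keyhole [ 34.4 356.6] 0.55 [0.326 0.162 0.07 ]
wrist cup_1_mouth [ 14.6 380.6] 0.26 [0.398 0.013 0.06 ]
wrist chest [ 14.2 384.3] 0.66 [ 0.469 -0.125  0.   ]
wrist lime [ 34.2 357.7] 0.94 [0.364 0.086 0.024]
wrist [0.092 0.649 0.375]
1.35 [ 1.28009077e-01  9.91772996e-01 -1.06171098e-05 -7.05609152e-06] [-0.41287719  0.2814535   0.29703336]
```

View pics/scene0.png

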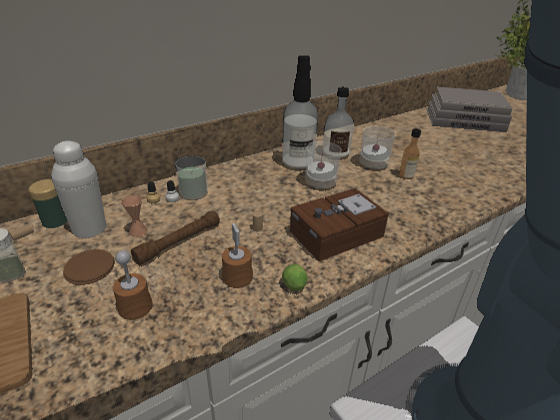

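View pics/side0.png

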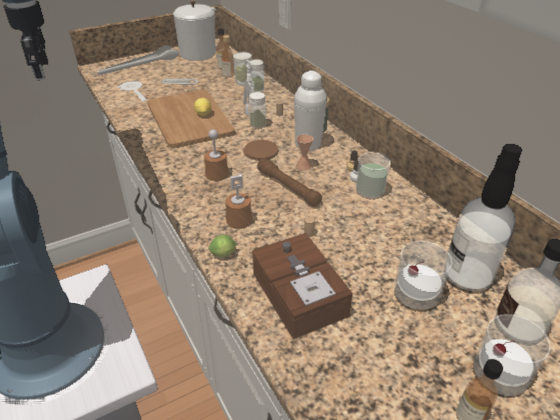

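The scene view shows the key with its pierced bow at about (236, 237) and the stirrer's ball head at (122, 257). The chest's keyhole plate is at (357, 204), and the lime and cork are clear of the path. The side view agrees: bow (236, 182), plate (312, 290).

```bash
python3 - <<'E'
from h import *
for s in(1,-1):
    for k in (-.9,-.5,-.1):
        q=inverse_kinematics([.45,.15,.25],down(k+s*np.pi/2)); print('key',s,k,None if q is None else np.round(q,2))
    for t in(0.1,-.1,-1.7,-1.9):
        q=inverse_kinematics([.452,-.165,.12],down(t+s*np.pi/2)); print('lock',s,t,None if q is None else np.round(q,2))
E
```

```text
key 1 -0.9 [-0.92  0.04  0.53  2.03 -0.02  1.08  0.29]
key 1 -0.5 [-0.89  0.04  0.5   2.03 -0.02  1.08  0.69]
key 1 -0.1 [-0.86  0.04  0.47  2.03 -0.02  1.08  1.08]
lock 1 0.1 [-0.66  0.42  1.08  2.14 -0.5   0.86  2.39]
lock 1 -0.1 [-0.52  0.34  0.89  2.14 -0.36  0.82  2.07]
lock 1 -1.7 [-0.34  0.28  0.68  2.13 -0.25  0.8   0.36]
lock 1 -1.9 [-0.34  0.28  0.68  2.13 -0.25  0.8   0.16]
key -1 -0.9 [-1.78  0.13  1.48  2.05 -0.15  1.09 -2.7 ]
key -1 -0.5 [-1.78  0.13  1.48  2.05 -0.15  1.09 -2.3 ]
key -1 -0.1 [-1.05  0.03  0.66  2.03 -0.02  1.08 -2.05]
lock -1 0.1 [-0.37  0.29  0.71  2.13 -0.26  0.81 -0.97]
lock -1 -0.1 [-0.41  0.3   0.76  2.13 -0.29  0.81 -1.14]
lock -1 -1.7 [-0.82  0.72  1.38  2.14 -0.85  1.03 -2.24]
lock -1 -1.9 [-0.82  0.72  1.38  2.14 -0.85  1.03 -2.44]
```

```bash
python3 - <<'E'
from h import *
move_ptp([.452,-.165,.23],down(np.pi/2)); pause(.2)
p,im=snap('wrist','w_lock.png'); print(p['K'],np.round(ray(p,(280,210),1),3))
for n,z in(('keyhole',.07),('chest',0)):
    for d in tip_of('wrist',n)[:2]: print(n,np.round(d['at'],1),round(d['confidence'],2),np.round(atz(p,d['at'],z,1),4))
np.savez('lock.npz',K=p['K'],T=p['camera_from_world'])
move_ptp([.45,.15,.25],down(-.5+np.pi/2)); pause(.2)
p,im=snap('wrist','w_key.png')
np.savez('key.npz',K=p['K'],T=p['camera_from_world'])
for n,z in(('key_bow',.11),('cup_1_mouth',.06)):
    for d in tip_of('wrist',n)[:2]: print(n,np.round(d['at'],1),round(d['confidence'],2),np.round(atz(p,d['at'],z,1),4))
print(read_time_s(),read_eef_pos())
E
```

```text
[[325.1922621    0.         280.47228466]
 [  0.         325.1922621  210.90378681]
 [  0.           0.           1.        ]] [[ 0.377 -0.164  0.354]
 [ 0.296 -0.001 -0.955]]
keyhole [281.9 201.4] 0.73 [ 0.4565 -0.1627  0.07  ]
chest [325.5 188. ] 0.63 [ 0.4605 -0.1133  0.    ]
key_bow [283.9 211.6] 0.89 [0.4585 0.1482 0.11  ]
cup_1_mouth [279.2 196.4] 0.72 [0.4564 0.1447 0.06  ]
6.2167 [0.45020352 0.14925839 0.24995439]
```

View pics/w_lock.png

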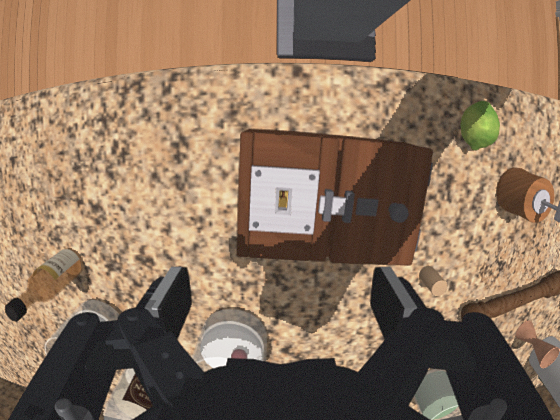

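View pics/w_key.png

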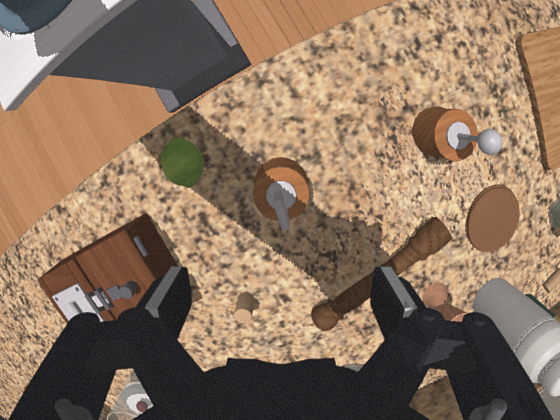

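The wrist view of the lock shows the keyhole at (283, 201), plate corners at about (250, 166) and (319, 235), and the bolt to the right. The wrist view of the key shows the bow at about (283, 212) in its cup. I'll rectify both to measure the yaws.

```bash
cat >> h.py <<'E'
def ortho(im,p,cx,cy,z,half=.04,n=400):
    # image: col = +x world, row up = +y
    T=np.array(p['camera_from_world'] if 'camera_from_world' in p else p['T']);K=np.array(p['K'])
    u,v=np.meshgrid((np.arange(n)+.5)/n*2*half-half+cx, cy+half-(np.arange(n)+.5)/n*2*half)
    X=np.stack([u,v,np.full_like(u,z)],-1)@T[:3,:3].T+T[:3,3]
    r=np.linalg.norm(X[...,:2],axis=-1); t=np.arctan2(r,X[...,2]); s=t/np.maximum(r,1e-9)
    return cv2.remap(im,(K[0,0]*X[...,0]*s+K[0,2]).astype('f4'),(K[1,1]*X[...,1]*s+K[1,2]).astype('f4'),cv2.INTER_CUBIC)
E
python3 - <<'E'
from h import *
a=ortho(cv2.imread('pics/w_lock.png'),np.load('lock.npz'),.455,-.163,.07)
b=ortho(cv2.imread('pics/w_key.png'),np.load('key.npz'),.455,.150,.127)
cv2.imwrite('pics/orth.png',np.hstack([a,b]))
E
```

```text
(no output)
```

View pics/orth.png

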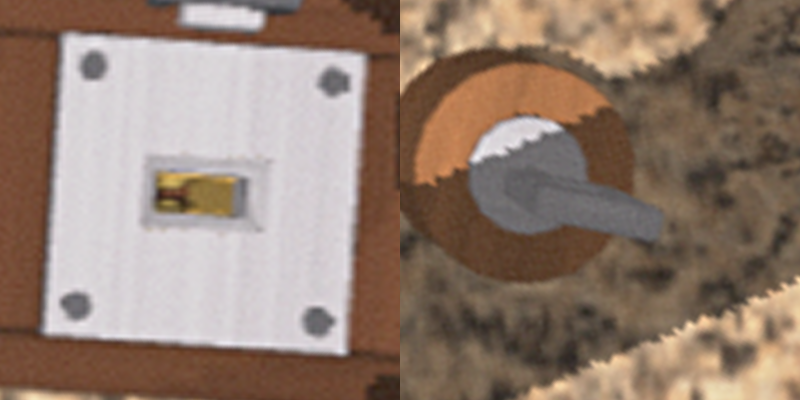

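Plate corners in the rectified view give keyhole ≈ (0.4557, −0.1617) with chest yaw ≈ −0.064. The bow is seen too obliquely for its yaw, so I'll look at it from straight above.

```bash
python3 - <<'E'
from h import *
move_ptp([.456+.08*np.cos(.4),.148-.08*np.sin(.4),.25],down(-.4+np.pi/2)); pause(.2)
p,im=snap('wrist','w_key2.png')
np.savez('key2.npz',K=p['K'],T=p['camera_from_world']); print(ray(p,(280,210),1)[0])
for n,z in(('key_bow',.11),('cup_1_mouth',.06)):
    for d in tip_of('wrist',n)[:2]: print(n,np.round(d['at'],1),round(d['confidence'],2),np.round(atz(p,d['at'],z,1),4))
im=im[:,:,::-1]
b=[ortho(im,p,.456,.148,z) for z in(.127,.064)]
cv2.imwrite('pics/orth2.png',np.hstack(b)); print(read_time_s())
E
```

```text
[0.45907411 0.1477461  0.37431216]
key_bow [275.9 107.3] 0.73 [0.4536 0.1465 0.11  ]
cup_1_mouth [278.5 108.3] 0.64 [0.4544 0.1481 0.06  ]
7.0583
```

View pics/orth2.png

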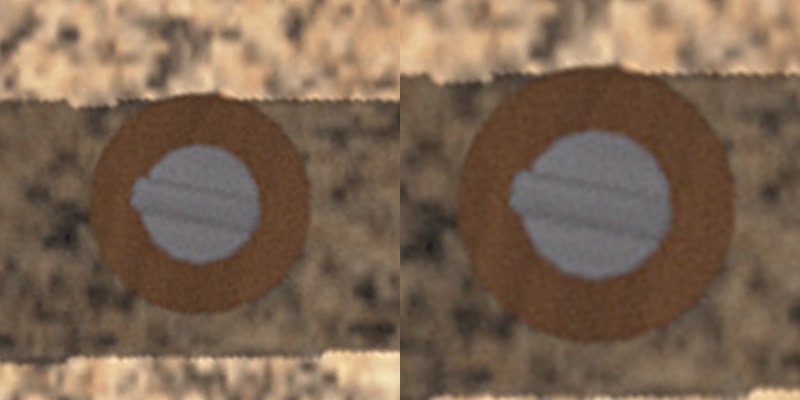

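The view from above shows the bow centred at about (0.4553, 0.147), yaw ≈ −0.18, with the collar concentric. Next I grasp and lift it.

```bash
python3 - <<'E'
from h import *
q=down(-.18+np.pi/2)
move_gripper(.05,20)
move_ptp([.4553,.1471,.18],q)
movel([.4553,.1471,.11],q,speed=.1)
f0=read_ft_force()
move_gripper(0,20); print('gap20',read_finger_gap(),read_ft_force()-f0)
move_gripper(0,100); print('gap',read_finger_gap(),read_ft_force()-f0, read_eef_pos())
movel([.4553,.1471,.25],q,speed=.12); print('lift',read_finger_gap(),read_ft_force()-f0)
q=down(-.064+np.pi/2)
move_ptp([.4557,-.1617,.25],q); movel([.4557,-.1617,.18],q,speed=.12); pause(.3)
print(read_ft_force(),read_ft_torque(),read_eef_pos(),read_time_s())
p,im=snap('wrist','w3.png')
for n,z in(('keyhole',.07),('key_tip',.085)):
    for d in tip_of('wrist',n)[:2]: print(n,np.round(d['at'],1),round(d['confidence'],2),np.round(atz(p,d['at'],z,1),4))
s,im2=snap('side','s3.png')
for n,z in(('keyhole',.07),('key_tip',.085),('key_bow',.18)):
    for d in tip_of('side',n)[:2]: print(n,np.round(d['at'],1),round(d['confidence'],2),np.round(atz(s,d['at'],z),4))
u,v=proj(s,np.array([.4557,-.1617,.11])).astype(int)
c=cv2.resize(im2[v-50:v+50,u-65:u+65],None,fx=4,fy=4,interpolation=2)[:,:400]
w=cv2.resize(im[130:330,180:380],(400,400),interpolation=2)
cv2.imwrite('pics/m3.png',np.hstack([w,c])[:,:,::-1])
E
```

```text
gap20 0.006987794874632834 [ 0.30224158 -0.19357773  0.21396006]
gap 0.006082335773041028 [ 3.51148953e-01 -1.46236052e-04  3.47427212e+00] [0.45580724 0.14734318 0.11045545]
lift 0.005211508981967468 [ 0.3901036   0.11583191 -2.20066618]Traceback (most recent call last):
  File "<stdin>", line 11, in <module>
bench.MotionError: the arm cannot follow that straight line within its joint ranges
```

```bash
python3 - <<'E'
from h import *
print(read_finger_gap(),np.round(read_qpos(),2),read_eef_pos(),read_ft_force(),read_time_s())
q=down(-.064+np.pi/2)
for z in(.25,.18,.15,.12):
    a=inverse_kinematics([.4557,-.1617,z],q); print(z,None if a is None else np.round(a,2))
p,im=snap('wrist','w3.png'); s,im2=snap('side','s3.png')
for c,pp in(('wrist',p),('side',s)):
  for n,z in(('keyhole',.07),('key_tip',.155),('key_bow',.25)):
    for d in tip_of(c,n)[:2]: print(c,n,np.round(d['at'],1),round(d['confidence'],2),np.round(atz(pp,d['at'],z,c=='wrist'),4))
u,v=proj(s,np.array([.4557,-.1617,.16])).astype(int)
c=cv2.resize(im2[v-60:v+60,u-50:u+50],(500,600),interpolation=2)
w=cv2.resize(im[130:430,180:380],(300,450),interpolation=2)
w=np.vstack([w,np.zeros((150,300,3),'u1')])
cv2.imwrite('pics/m3.png',np.hstack([w,c])[:,:,::-1])
E
```

```text
0.005815093199500265 [-1.41 -0.3   1.54  2.03  0.33  1.14  1.5 ] [ 0.45627064 -0.15988436  0.25037276] [ 0.69312898  0.45869799 -0.65595361] 12.0333
0.25 [-1.41 -0.3   1.54  2.03  0.33  1.14  1.5 ]
0.18 [-0.77  0.3   1.17  2.09 -0.33  0.96  2.09]
0.15 [-0.74  0.39  1.17  2.12 -0.46  0.92  2.19]
0.12 [-0.56  0.36  0.94  2.13 -0.39  0.83  2.13]
wrist keyhole [275.1 191.3] 0.86 [ 0.456  -0.1644  0.07  ]
wrist key_tip [278.4 221.1] 0.83 [ 0.457  -0.1608  0.155 ]
wrist key_bow [278.9 289.9] 0.92 [ 0.4564 -0.16    0.25  ]
side keyhole [313.1 289.1] 0.68 [ 0.4516 -0.168   0.07  ]
side key_tip [315.4 255.3] 0.75 [ 0.4516 -0.1681  0.155 ]
side key_bow [316.6 208. ] 0.78 [ 0.4546 -0.1584  0.25  ]
```

View pics/m3.png

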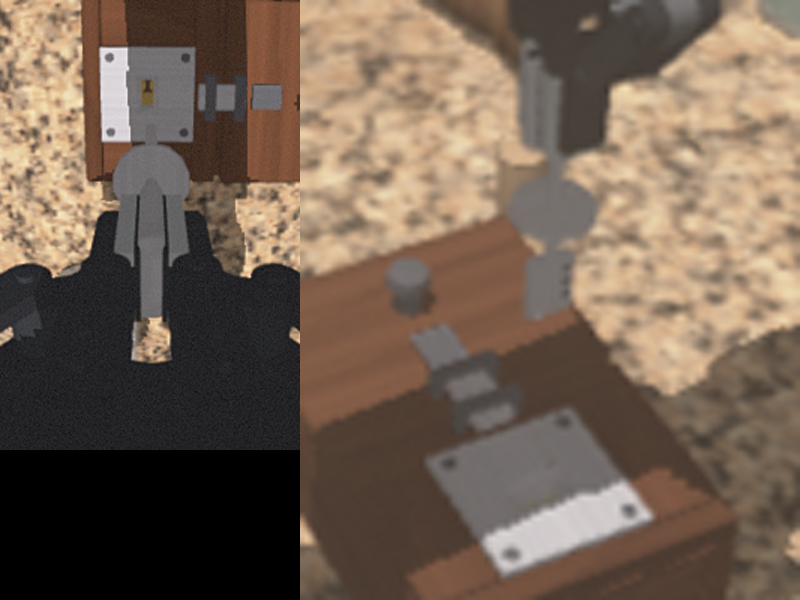

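The key hangs straight and is held by its bow, tip around z 0.155, over the chest. I'll change elbow posture, then descend and check the alignment.

```bash
python3 - <<'E'
from h import *
q=down(-.064+np.pi/2)
move_ptp([.4557,-.1617,.215],q); print(np.round(read_qpos(),2))
movel([.4557,-.1617,.177],q,speed=.1); pause(.3)
P=read_eef_pos();print(P,R.from_quat(read_tcp_rot()).as_matrix()[:,1:].round(4).tolist(),read_ft_force(),read_time_s(),np.round(read_qpos(),2))
p,im=snap('wrist','w4.png')
for n,z in(('keyhole',.07),('key_tip',P[2]-.095),('key_bow',P[2])):
    for d in tip_of('wrist',n)[:1]: print(n,np.round(d['at'],1),round(d['confidence'],2),np.round(atz(p,d['at'],z,1),4))
a=ortho(im,p,.4557,-.1617,.07);b=ortho(im,p,.4557,-.1617,P[2]-.095)
cv2.imwrite('pics/m4.png',np.hstack([a,b])[:,:,::-1])
E
```

```text
[-0.81  0.19  1.17  2.06 -0.2   1.02  1.98]
[ 0.45618583 -0.161722    0.17756743] [[0.0638, 0.0013], [0.998, 0.0002], [0.0003, -1.0]] [ 0.67715278 -0.1783165  -1.55873459] 13.95 [-0.72  0.27  1.11  2.09 -0.3   0.95  2.06]
keyhole [280.1 216.1] 0.8 [ 0.4573 -0.1614  0.07  ]
key_tip [279.8 218. ] 0.59 [ 0.4545 -0.1615  0.0826]
key_bow [280.7 293.6] 0.67 [ 0.4581 -0.1612  0.1776]
```

View pics/m4.png

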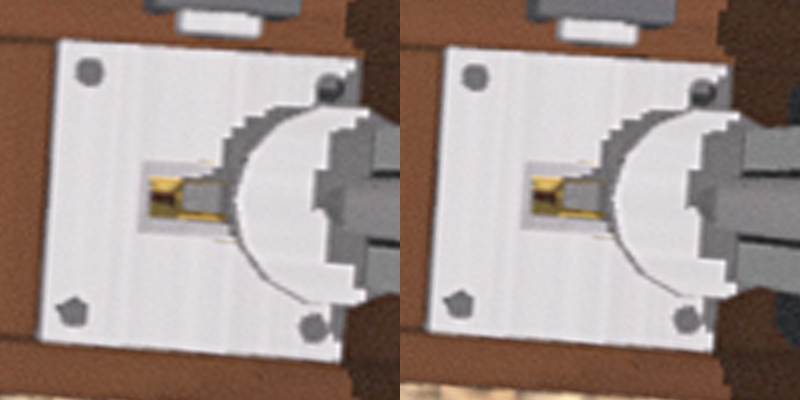

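Plate corners again centre on (0.4556, −0.1617), and the blade sits within about 1 mm of the slot axis. Inserting in steps with the force monitored.

```bash
python3 - <<'E'
from h import *
q=down(-.064+np.pi/2); x,y=.4552,-.1620
f0=read_ft_force()
for z in(.160,.152,.146,.141,.137,.133,.130,.127,.124,.122,.120,.118):
    movel([x,y,z],q,speed=.05)
    f=read_ft_force()-f0; P=read_eef_pos(); print(z,np.round(P,4),np.round(f,1),round(read_finger_gap(),4))
    if f[2]>35 or np.hypot(f[0],f[1])>15: break
print(read_ft_torque(),read_time_s(),np.round(read_qpos(),2))
E
```

```text
0.16 [ 0.4547 -0.1621  0.1595] [0.9 0.6 0.5] 0.0058
0.152 [ 0.4548 -0.1619  0.1516] [-0.1  0.2  1. ] 0.0056
0.146 [ 0.4548 -0.1619  0.1456] [0.4 0.  2. ] 0.0059
0.141 [ 0.455  -0.1621  0.1408] [0.3 0.5 2.3] 0.006
0.137 [ 0.4561 -0.1624  0.1376] [1.  0.  5.2] 0.006
0.133 [ 0.4562 -0.1623  0.1329] [ 4.4 -1.4 -3.6] 0.0061
0.13 [ 0.4562 -0.1624  0.1309] [ 0.1 -0.4  8. ] 0.0058
0.127 [ 0.4567 -0.1625  0.1278] [ 3.3 -0.4  1.3] 0.0055
0.124 [ 0.4562 -0.1624  0.1244] [ 3.1 -1.2  0.1] 0.0055
0.122 [ 0.4556 -0.1623  0.1219] [ 4.1 -2.1  0.2] 0.0057
0.12 [ 0.4555 -0.1624  0.1205] [ 2.7 -0.8  7.6] 0.0057
0.118 [ 0.4557 -0.1625  0.1203] [-2.5  1.4 25.5] 0.0054
[ 0.20699625  0.94596397 -0.00252306] 17.4667 [-0.6   0.39  1.    2.13 -0.44  0.85  2.17]
```

Depth reached z = 0.1203, where the 25 N stop matches the collar on the plate (nominal 0.120). Now the turn, in small steps while watching torque.

```bash
python3 - <<'E'
from h import *
x,y,z=.4553,-.1618,.1185
t0=read_ft_torque(); 
def yaw():
    v=R.from_quat(read_tcp_rot()).as_matrix()[:,1]; return np.arctan2(v[1],v[0])-np.pi/2+.064
for i,a in enumerate(np.r_[np.arange(.1,1.65,.1),1.65,1.69,1.72]):
    move_ptp([x,y,z],down(-.064-a+np.pi/2))
    if i%2 or a>1.35:
        t=read_ft_torque()-t0; print(round(a,2),round(yaw(),3),np.round(read_eef_pos(),4),np.round(read_ft_force(),1),np.round(t,3),round(read_finger_gap(),4))
    if abs(t[2] if i else 0)>.6: break
print(np.round(read_qpos(),2),read_time_s())
s,im=snap('side','s5.png')
for n in('bolt','keyhole'):
    print(look_for('side',n)[:1])
p,w=snap('wrist','w5.png')
u,v=proj(s,np.array([.4557,-.14,.1])).astype(int)
c=cv2.resize(im[v-50:v+50,u-50:u+50],(400,400),interpolation=2)
cv2.imwrite('pics/m5.png',np.hstack([cv2.resize(w[100:300,180:380],(400,400),interpolation=2),c])[:,:,::-1])
E
```

```text
0.2 -0.201 [ 0.4556 -0.1626  0.1204] [-2.9 -0.6 17.8] [-0.154 -0.32  -0.13 ] 0.0057
0.4 -0.401 [ 0.4556 -0.1627  0.1204] [-1.6 -0.  18.7] [-0.164 -0.361 -0.042] 0.0064
0.6 -0.601 [ 0.4556 -0.1627  0.1204] [-2.6  0.2 18.6] [-0.104 -0.348 -0.002] 0.0059
0.8 -0.801 [ 0.4555 -0.1627  0.1204] [-2.   0.1 19.4] [-0.084 -0.398 -0.037] 0.0056
1.0 -1.001 [ 0.4554 -0.1628  0.1204] [-2.3 -0.  17. ] [-0.06  -0.411  0.022] 0.0054
1.2 -1.201 [ 0.4554 -0.1628  0.1204] [-2.   0.5 17.2] [-0.064 -0.487  0.012] 0.0057
1.4 -1.401 [ 0.4553 -0.1628  0.1204] [-2.   1.  18.1] [-0.075 -0.477  0.04 ] 0.0058
1.5 -1.501 [ 0.4553 -0.1628  0.1204] [-2.1 -0.6 17.3] [-0.107 -0.523 -0.037] 0.0055
1.6 -1.601 [ 0.4552 -0.1628  0.1204] [-2.   0.4 17.4] [-0.154 -0.504  0.101] 0.0054
1.65 -1.651 [ 0.4552 -0.1628  0.1204] [-1.5  0.3 17.4] [-0.113 -0.525  0.033] 0.0054
1.69 -1.69 [ 0.4552 -0.1628  0.1204] [-2.7  0.3 17.2] [-0.202 -0.564  0.274] 0.0055
1.72 -1.719 [ 0.4553 -0.1628  0.1204] [-2.5  0.3 17.1] [-0.17  -0.479  0.45 ] 0.0058
[-0.82  0.7   1.36  2.14 -0.83  1.02  0.79] 22.2167
[{'at': [301.7, 276.0], 'confidence': 0.55}]
[{'at': [294.1, 295.0], 'confidence': 0.84}]
```

View pics/m5.png

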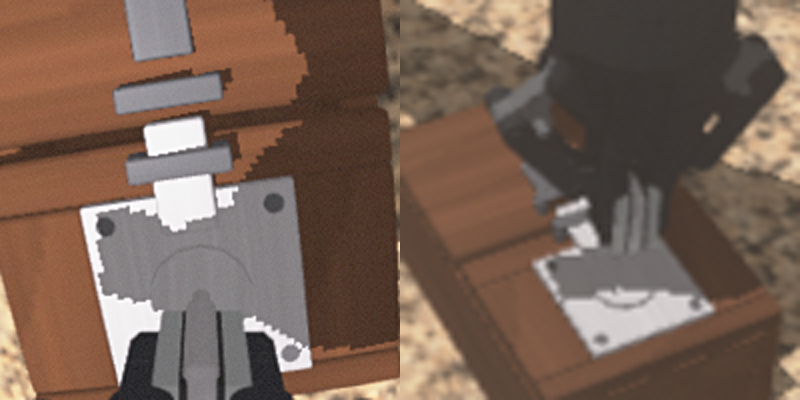

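The views show the collar flush on the plate, the key upright in the jaws, and the bolt pulled out of the keeper towards the lock. Torque rose sharply past 1.65 rad, which is the barrel's stop. One check that it holds, then I hand it in.

```bash
python3 - <<'E'
from h import *
pause(.8)
print(read_eef_pos(),read_ft_force(),read_ft_torque(),read_finger_gap(),read_time_s())
sign_off()
E
```

```text
[ 0.45523996 -0.16275334  0.12038136] [-1.01752156  0.26129421 17.37135986] [0.03801935 0.40190872 0.48252773] 0.005896538143533317 23.2167
the job is handed in; nothing more can be done
```

The key is in the lock, fully home and turned a full quarter turn, and the gripper was still holding it there when I handed the job in at about 23 s.

- **Pick-up:** I drew the key straight up out of its cup by the bow. The stirrer, lime and cork were not on the arm's path; I took no separate picture to confirm they had not moved.
- **Insertion:** The largest upward force going past the sticky pins was about 8 N, with no jam. The key stopped at tool height 0.1203 m under a 25 N push; the collar on the plate should give 0.120 m.
- **Turn:** Only after that did I turn it 1.72 rad clockwise. Torque rose sharply past 1.65 rad, which fits the barrel reaching its 1.5 stop after its lag.
- **Last checks:** After holding for 0.8 s the pose was unchanged, with about 17 N down, about 0.48 N m of holding torque and a steady grip. The pictures before that showed the bolt drawn out of the keeper and the collar flush on the plate.
- **Odd results:** One straight-line move was refused because of a joint range, so I changed the arm's posture and continued. The finger gap read about 5.8 mm on the 7 mm bow throughout, probably the pads giving under the 100 N grip, and the key showed no sign of slipping.

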